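Clear the nebuliser service bench

TASK

The nebuliser is serviced, so put the things left on the bench away: the two clean medicine cups go in the steel tray, still mouth-down and one stacked over the other; the tape rolls go in the round white dish, the larger black one flat on its floor and the blue one squarely on top; the block battery goes flat on the floor of the black tray, in the bay that already holds batteries. Leave the amber bottle and the solder reel standing where they are, and let go of everything.

Things in the scene. Friction and masses are not known exactly. Their poses are not given: they have to be found in the camera images.
- white_cup: frosted-white stacking cup standing mouth-down, 50 mm tall, 25 g. Origin: centre of its mouth (underside); z up. Collar 50 mm across (46 inside) up to 20 mm, level shoulder there, then a body tapering from 42 mm across to 32 at the flat closed top; walls 2 mm. Grasp the body. Set over the other cup it centres itself, its rim resting on that cup's shoulder, 20 mm higher, about 1 mm play
- green_cup: lime-green stacking cup, mouth-down; same shape, size, origin and axes as white_cup. Either cup may be the lower one
- black_roll: larger roll of black insulating tape lying flat: 64 mm outside diameter, 19 mm tall, 38 mm hole with a cardboard core, about 80 g. Origin at the centre of its underside, z up.
- blue_roll: smaller roll of blue insulating tape lying flat: 54 mm outside diameter, 19 mm tall, 38 mm hole with a cardboard core, about 50 g. Origin at the centre of its underside, z up.
- battery: loose red 9-volt block battery with a dark end band, lying flat: 48 mm long (its x; two small snap terminals stick out 3 mm more at +x), 26 mm wide (y), 17 mm tall, 46 g. Origin at the centre of its underside, z up. Two more of the same kind lie fixed in the black tray
- steel_tray: shallow rectangular stainless tray with a thin blue-green liner on its floor, fixed: 130 mm along its x, 150 mm along its y, rim 10 mm high, floor 3 mm thick (floor 3 mm above the origin). Origin at the centre of its underside, z up. Place for the cups.
- tape_dish: round white plastic dish, fixed: 110 mm outside diameter, rim 8 mm high and 3 mm thick, floor 3 mm above the origin. Origin at the centre of its underside. Place for the tape rolls.
- cell_tray: black tray, fixed, 115 (x) by 175 mm (y), walls 25 mm high, 3 thick. Origin: centre of underside, z up; floor at z 3 mm. A 22 mm high divider at y = 19.5 mm: springs and washers on its +y side, battery bay on its -y side (y -84 to 18, x -54 to 54 mm). Two fixed batteries, 17 mm tall, fill the bay's x above 27 mm; middle of its free floor: x -14, y -33 mm
- amber_bottle: small amber glass bottle with a yellow cap, standing, 42 mm diameter, 82 mm tall, loose; a bystander to be left alone. Origin at the centre of its underside.
- solder_reel: reel of solder with grey flanges, standing on one flange, 52 mm diameter, 40 mm tall, loose; a bystander to be left alone. Origin at the centre of its underside.

How it is judged:
By the outcome, as a careful person would: the job done as asked, in the order asked, and still so for the second after the job is handed in, with the robot touching nothing.
It also fails if it takes over 128 s, if anything falls off the work surface, if the arm or the gripper's body presses on something with over 40 N, if the wrist force passes 120 N, or if a joint passes its speed limit or range.

ROBOT

A 6-joint arm with a two-finger parallel gripper is mounted at the origin on the work surface. World frame = base frame: x ahead of the robot, y to its left, z up, the work surface at z = 0. Lengths are in m, angles in rad, forces in N, time in s.
With the tool pointing down it reaches from about 0.3 to 0.825 m from the base axis. Payload 5.4 kg.
Tool frame: the origin (TCP) lies at the very end of the fingers, on their centre line; the grasp point (between the pads) lies 19 mm behind it (ctrl.tcp_to_grasp is the distance from the TCP to the grasp point, in m); z points along the fingers, y is the direction in which the jaws open and shut (so a half turn about z gives the same grasp; the last joint's range is limited). The gripper opens to 92 mm and grips with 3 to 60 N. Pads are 20 mm wide; open, the fingers measure 128 mm over their backs; the gripper's body (75 mm by 189 mm) begins 69 mm behind the grasp point.
Start: joints at [0.933, 0.158, 1.597, -0, 1.386, -0.21], TCP at [0.239, 0.523, 0.215] pointing down, gripper open.
Joint ranges: [-2.91, 2.91], [-0.94, 2.29], [0.18, 2.7], [-1.29, 4.43], [0.17, 2.64], [-3, 3]. Speed limits (rad/s): [2.57, 2.57, 3.14, 3.14, 3.14, 3.14].

INTERFACE

Orientations are given as a unit quaternion [w, x, y, z].
In Python, from station import ctrl gives the robot as it stands. The module is installed in compiled form; this text tells all that it offers.
- The arm moves only by the tool move_arm, never from a script. Its argument "rows" is text: rows parted by semicolons, each of 7 numbers parted by spaces: the shift along the tool's x, y, z normalised to -1 to 1, where 1 is 0.025 m, then the turn, a rotation vector about the tool's x, y, z normalised to -1 to 1, where 1 is 0.15 rad, then the gripper's target within -1 to 1 (fully open at 1, half-way at 0, shut at -1). In form: dx dy dz ax ay az grip; .... A call has 1 to 5 rows; each row shifts and turns the commanded pose from where the row before left it, along the tool's axes as they then stand; what a row does not reach is not made up. A row lasts 1/10 s, in which the tool goes at most 50 mm and 8.59 degrees, less where a joint would pass 70% of its speed; a pose out of reach is approached as far as the arm can. A call with a number of a shift or a turn outside -1 to 1 is refused whole. A call with a gripper value outside its range is refused whole. The fingers move at their own pace and stop on an object; "newtons" is the grip in N (left out, the last holds). Time passes only in rows, so rows that do not move let the fingers close. It gives the time, the measured TCP pose, the force and the opening at its end, in the units of the state.
- ctrl.observe(): the state, without advancing time (a new reading comes with each control period).
- ctrl.read_camera(name): name is "scene" or "top" or "wrist"; returns the picture (480x640x3 uint8, red, green, blue); there is no depth.
- ctrl.get_calibration(name): a dict with "fovy" (degrees; the focal length in pixels is half the picture's height over the tangent of half this angle, whatever the lens; pixels are square), "cx", "cy" (the principal point, pixels), "rvec" (rotation vector, rad) and "tvec" (3), from world to camera coordinates, as OpenCV has them; the wrist camera has in their place "T_tool_cam" (4x4, takes a point from camera to tool coordinates, whose origin is the TCP and whose axes are the flange's). Camera axes: x right, y down, z forward; pixel columns grow to the right and rows downward; lengths in m; the calibration is good to about 2 mm. A picture is of the moment at which its call begins: read the wrist's pose just before it. get_calibration takes no time and is no camera call.
- ctrl.sign_off(): hands the job in, once; it reports no verdict.
Trained networks look in the newest picture that a camera, given by its name, has taken for a name from the list of things; names that differ only in an ending like _2 or _b are one class to them, and where a whole thing is asked for, a point or a joint stands for the part that bears it (a point fixed in the world has none). Each returns a list of dicts, best first, with "conf" (0 to 1); they miss things now and then, are a little off and sometimes report something else, mostly with a low value. They report only what shows in the picture. A call takes as long as a camera call.
- ctrl.find_in(camera, target): "position" ([x, y, z] in m, in the coordinates of the camera as it stood for that picture, good to about 4 mm: the middle of the surface that is visible of it).
- ctrl.landmark_of(camera, target): "position" ([x, y, z] in m, in the coordinates of the camera as it stood for that picture, good to about 4 mm: a listed point, or the origin of a listed thing).
The state is a dict: "t": time; "joint_pos": joint angles; "dq": joint speeds; "effort": joint torques, N m; "tcp_pos": TCP position; "eef_rot": TCP orientation; "wrist_force": force on the tool from outside, world axes, zero at the start; "wrist_torque": the same for the moment, N m; "opening": finger opening in m.
Only numpy, scipy, OpenCV 4.12 (cv2) and the standard library are available. Lean on these libraries where they do the work, as an engineer would, in place of code of your own. Each camera call takes 0.05 s, during which the arm holds its last target. There are 200 camera calls.

## Working session

There is one attempt and no reset: what is moved stays moved. The work goes in short steps, Python scripts to look and compute and a tool call to move; the robot and the scene stay as the last step left them, time stands still between calls to the robot, and variables do not carry over. Pictures are saved under pics/ and viewed, about 12 in all and at most 16, crops included, and the job is handed in when it is done.

Besides the shell and the picture viewer there is one more tool, called as name(argument=value, ...) on one line, values as JSON. move_arm: Moves the arm, as the interface text tells. Its arguments: {"type":"object","properties":{"rows":{"type":"string"},"newtons":{"type":"number"}},"required":["rows"]}

```bash
mkdir -p pics; cat > h.py <<'E'
import numpy as np, cv2
from scipy.spatial.transform import Rotation as R
from station import ctrl
def T_world_cam(name, st=None):
    c=ctrl.get_calibration(name); T=np.eye(4)
    if 'T_tool_cam' in c:
        st=st or ctrl.observe(); q=st['eef_rot']
        T[:3,:3]=R.from_quat([q[1],q[2],q[3],q[0]]).as_matrix(); T[:3,3]=st['tcp_pos']
        return T@np.array(c['T_tool_cam'])
    T[:3,:3]=R.from_rotvec(np.ravel(c['rvec'])).as_matrix(); T[:3,3]=np.ravel(c['tvec'])
    return np.linalg.inv(T)
def fpx(name): return 240/np.tan(np.radians(ctrl.get_calibration(name)['fovy'])/2)
def ray(name,u,v,z,T):  # pixel -> world at height z
    c=ctrl.get_calibration(name); f=fpx(name)
    d=T[:3,:3]@np.array([(u-c['cx'])/f,(v-c['cy'])/f,1]); o=T[:3,3]
    return o+d*(z-o[2])/d[2]
def proj(name,p,T):
    c=ctrl.get_calibration(name); f=fpx(name); q=np.linalg.inv(T)@np.r_[p,1]
    return np.array([c['cx']+f*q[0]/q[2],c['cy']+f*q[1]/q[2]])
def shot(name,fn):
    T=T_world_cam(name); im=ctrl.read_camera(name); cv2.imwrite('pics/'+fn,im[:,:,::-1]); return im,T
def lm(name,target,T,which='landmark_of'):
    r=getattr(ctrl,which)(name,target)
    return [(round(d['conf'],2),np.round((T@np.r_[d['position'],1])[:3],4)) for d in r[:3]]
E
python3 - <<'E'
from h import *
print(ctrl.observe()); print({n:ctrl.get_calibration(n) for n in('top','scene','wrist')})
im,T=shot('top','top0.png')
for t in 'white_cup green_cup black_roll blue_roll battery steel_tray tape_dish cell_tray amber_bottle solder_reel'.split():
    print(t,lm('top',t,T))
E
```

```text
{'t': 0.0, 'joint_pos': array([ 9.32878445e-01,  1.59012239e-01,  1.59822354e+00, -2.81718740e-05,
        1.38618527e+00, -2.10136411e-01]), 'dq': array([-0.0010621 , -0.00076823,  0.00138775,  0.00052803, -0.00032113,
       -0.00030337]), 'effort': array([ 2.87462226e-04, -3.85584497e+01, -3.22103226e+01,  6.97513553e-02,
        3.79317335e-02, -1.70232415e-04]), 'tcp_pos': array([0.23820952, 0.52265511, 0.21364395]), 'eef_rot': array([-3.63513655e-04,  2.12260944e-01,  9.77212595e-01, -8.38930811e-04]), 'wrist_force': array([0.15872083, 0.32259678, 0.34768817]), 'wrist_torque': array([ 0.00992386, -0.0366435 ,  0.02195423]), 'opening': 0.0918015909733255}
{'top': {'fovy': 43.65283498173665, 'cx': 315.3864020065933, 'cy': 237.64344425164913, 'rvec': array([ 2.09974481, -2.15765421,  0.17512701]), 'tvec': array([1.14633260e-03, 5.11205469e-01, 1.24137285e+00])}, 'scene': {'fovy': 43.05866958421968, 'cx': 324.2100647583593, 'cy': 239.81114212452098, 'rvec': array([ 0.89264569,  2.52435552, -1.07681349]), 'tvec': array([ 0.39608911, -0.20001949,  1.37304966])}, 'wrist': {'fovy': 59.
[... 437 characters left out ...]
0.74, array([ 0.4052, -0.139 , -0.0008]))]
green_cup [(0.93, array([4.365e-01, 1.620e-02, 1.000e-04])), (0.38, array([ 6.505e-01,  2.300e-02, -6.000e-04]))]
black_roll [(0.91, array([ 0.3391, -0.3065,  0.0044]))]
blue_roll [(0.87, array([0.3322, 0.2803, 0.0033]))]
battery [(0.59, array([ 0.4266,  0.1348, -0.0032]))]
steel_tray [(0.74, array([ 5.258e-01, -3.731e-01, -1.000e-04]))]
tape_dish [(0.57, array([0.6512, 0.0269, 0.0018])), (0.49, array([ 0.4059, -0.1402, -0.0007]))]
cell_tray [(0.68, array([ 5.483e-01,  3.563e-01, -5.000e-04]))]
amber_bottle [(0.75, array([ 0.6077,  0.1941, -0.0045])), (0.3, array([ 0.4406,  0.0139, -0.0005]))]
solder_reel [(0.91, array([ 0.6069, -0.194 ,  0.0008]))]
```

View pics/top0.png

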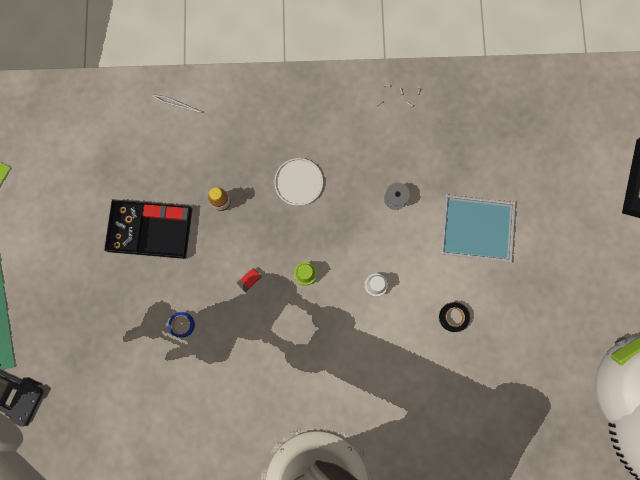

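The top view shows every item: white dish (299,182), steel tray (480,228), black tray (150,229), green cup (305,273), white cup (376,284), battery (250,279), blue roll (181,324), black roll (454,317), bottle (218,197) and reel (397,195). The network positions agree with this. Next I'll refine the positions by segmentation.

```bash
python3 - <<'E'
from h import *
T=T_world_cam('top'); im=cv2.imread('pics/top0.png'); hsv=cv2.cvtColor(im,cv2.COLOR_BGR2HSV)
def seg(n,lo,hi,box,z):
    m=cv2.inRange(hsv,np.array(lo),np.array(hi)); k=np.zeros_like(m); x0,y0,x1,y1=box; k[y0:y1,x0:x1]=m[y0:y1,x0:x1]
    c=max(cv2.findContours(k,cv2.RETR_EXTERNAL,cv2.CHAIN_APPROX_NONE)[0],key=cv2.contourArea)
    r=cv2.minAreaRect(c); b=np.array([ray('top',u,v,z,T)[:2] for u,v in cv2.boxPoints(r)])
    e=[b[1]-b[0],b[2]-b[1]]
    print(n,'px',np.round(r[0]),'ctr',np.round(b.mean(0),4),'sides',[(round(np.linalg.norm(s),3),round(np.degrees(np.arctan2(s[1],s[0])),1)) for s in e])
seg('green top',(30,120,60),(50,255,255),(285,255,325,295),.035)
seg('white',(0,0,185),(180,40,255),(360,265,390,300),.035)
seg('black',(0,0,0),(180,255,50),(435,298,475,336),.010)
seg('blue',(105,130,30),(130,255,255),(160,305,200,345),.010)
seg('batt red',(0,150,60),(8,255,255),(235,262,265,295),.017)
seg('liner',(85,60,60),(105,255,255),(430,185,530,275),.003)
seg('dish',(0,0,170),(180,40,255),(265,150,335,215),.008)
seg('ctray',(0,0,0),(180,255,50),(95,190,205,270),.025)
c=im[255:300,225:275]; c=cv2.resize(c,None,fx=6,fy=6,interpolation=cv2.INTER_CUBIC)
d=cv2.resize(im[190:270,95:205],None,fx=4,fy=4,interpolation=cv2.INTER_CUBIC)
o=np.zeros((600,450,3),np.uint8); o[:270,:300]=c; o[275:595,:440]=d; cv2.imwrite('pics/c1.png',o)
E
```

```text
green top px [305. 273.] ctr [0.4366 0.0115] sides [(np.float64(0.047), np.float64(-91.6)), (np.float64(0.047), np.float64(178.5))]
white px [377. 283.] ctr [ 0.4109 -0.1413] sides [(np.float64(0.03), np.float64(-91.6)), (np.float64(0.03), np.float64(177.4))]
black px [454. 317.] ctr [ 0.3363 -0.3063] sides [(np.float64(0.063), np.float64(-47.6)), (np.float64(0.062), np.float64(-137.7))]
blue px [181. 324.] ctr [0.3354 0.2816] sides [(np.float64(0.052), np.float64(-91.5)), (np.float64(0.049), np.float64(-179.5))]
batt red px [250. 278.] ctr [0.4304 0.1308] sides [(np.float64(0.037), np.float64(-45.9)), (np.float64(0.026), np.float64(-136.2))]
liner px [477. 228.] ctr [ 0.5291 -0.371 ] sides [(np.float64(0.117), np.float64(-9.6)), (np.float64(0.141), np.float64(-98.0))]
dish px [298. 181.] ctr [0.6475 0.023 ] sides [(np.float64(0.108), np.float64(-91.7)), (np.float64(0.106), np.float64(178.4))]
ctray px [148. 228.] ctr [0.5454 0.3528] sides [(np.float64(0.118), np.float64(-3.0)), (np.float64(0.185), np.float64(-96.7))]
```

View pics/c1.png

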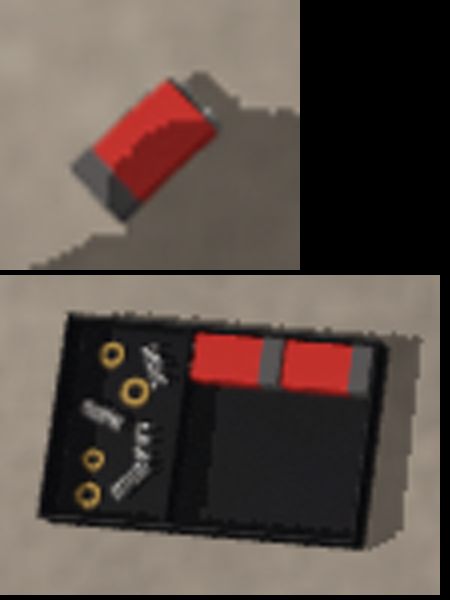

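The crop shows the battery's long axis at about -46° in world, with its dark band toward +y,-x. The bay is the right part of the black tray, and its free floor is below the two fixed batteries. The tray yaw is about -6°. I'll head for the green cup first.

move_arm(rows="-.98 -.95 .16 0 0 0 1;-.98 -.95 .16 0 0 0 1;-.98 -.95 .16 0 0 0 1;-.98 -.95 .16 0 0 0 1;-.98 -.95 .16 0 0 0 1", newtons=10)

```text
t: 1.05
tcp_pos: [0.3011, 0.3631, 0.1946]
eef_rot: [0.0, 0.212, 0.977, 0.0]
wrist_force: [0.0, -0.5, 0.3]
opening: 0.0919
```

move_arm(rows="-.98 -.95 .16 0 0 0 1;-.98 -.95 .16 0 0 0 1;-.98 -.95 .16 0 0 0 1;-.98 -.95 .16 0 0 0 1;-.98 -.95 .16 0 0 0 1")

```text
t: 1.55
tcp_pos: [0.3634, 0.2042, 0.1747]
eef_rot: [0.0, 0.212, 0.977, 0.0]
wrist_force: [0.8, -0.3, -0.1]
opening: 0.0919
```

move_arm(rows="-.98 -.95 .16 0 0 0 1;-.98 -.95 .16 0 0 0 1;-.98 -.95 .16 0 0 0 1;-.98 -.95 .16 0 0 0 1;-.98 -.95 .16 0 0 0 1")

```text
t: 2.05
tcp_pos: [0.4256, 0.0451, 0.1547]
eef_rot: [0.0, 0.212, 0.977, 0.0]
wrist_force: [1.4, 0.3, 0.3]
opening: 0.0916
```

move_arm(rows="-.98 -.95 .16 0 0 0 1;0 0 0 0 0 -.95 1;0 0 0 0 0 -.95 1;0 0 0 0 0 -.95 1;0 0 0 0 0 0 1")

```text
t: 2.55
tcp_pos: [0.4376, 0.0146, 0.1507]
eef_rot: [0.0, 0.0, 1.0, -0.0]
wrist_force: [0.6, 1.1, 0.3]
opening: 0.092
```

```bash
cat >> h.py <<'E'
def wrist(fn,*targets):
    st=ctrl.observe(); T=T_world_cam('wrist',st); im=ctrl.read_camera('wrist'); cv2.imwrite('pics/'+fn,im[:,:,::-1])
    print('t',round(st['t'],2),'tcp',np.round(st['tcp_pos'],4),'open',round(st['opening'],4))
    for t in targets: print(t,lm('wrist',t,T))
    return im,T
E
python3 - <<'E'
from h import *
im,T=wrist('w1.png','green_cup','white_cup')
hsv=cv2.cvtColor(im,cv2.COLOR_RGB2HSV)
m=cv2.inRange(hsv,(30,120,60),(50,255,255)); c=max(cv2.findContours(m,0,1)[0],key=cv2.contourArea)
print(cv2.minEnclosingCircle(c))
# tops and collar projections
for z in (0,.02,.05): print(z,proj('wrist',[.4366,.0140,z],T))
E
```

```text
t 2.55 tcp [0.4376 0.0146 0.1507] open 0.092
green_cup [(0.95, array([0.4386, 0.0191, 0.0013]))]
white_cup [(0.65, array([ 0.404 , -0.1387,  0.0034]))]
((320.0, 221.91175842285156), 34.146949768066406)
0 [319.77923959 218.63694578]
0.02 [319.65683001 224.25879012]
0.05 [319.44128951 234.15781199]
```

View pics/w1.png

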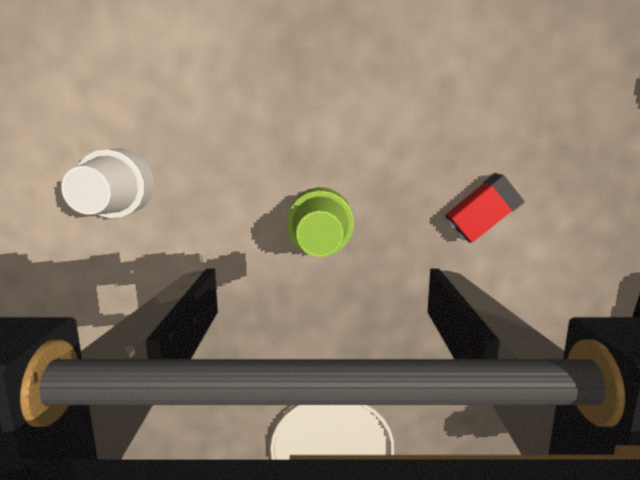

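The wrist view shows the green cup's top at (320,233), as predicted, so it is centred between the jaws. The white cup's top is at (87,190) and the battery is at (485,208).

move_arm(rows="0.03 -.02 1 0 0 0 1;0 0 1 0 0 0 1;0 0 1 0 0 0 1;0 0 1 0 0 0 1;0 0 1 0 0 0 1", newtons=10)

```text
t: 3.2
tcp_pos: [0.437, 0.0143, 0.0248]
eef_rot: [0.0, 0.001, 1.0, -0.0]
wrist_force: [0.7, 0.8, -0.6]
opening: 0.0921
```

move_arm(rows="0 0 .06 0 0 0 -.6;0 0 0 0 0 0 -.6;0 0 0 0 0 0 -.6;0 0 0 0 0 0 -.6;0 0 0 0 0 0 -.6")

```text
t: 3.7
tcp_pos: [0.4378, 0.0141, 0.0252]
eef_rot: [0.001, 0.0, 1.0, -0.0]
wrist_force: [-0.7, -0.5, -0.6]
opening: 0.054
```

```bash
python3 - <<'E'
from h import *
st=ctrl.observe(); print(st['t'],st['opening'],st['dq'].round(3))
T=T_world_cam('wrist',{'eef_rot':[0,0,1,0],'tcp_pos':[.4376,.0146,.1507]})
print('white',ray('wrist',87,190,.05,T),'batt top',[ray('wrist',u,v,.017,T)[:2].round(4) for u,v in((497,175),(523,198),(472,241),(447,217))])
E
```

```text
3.7 0.05400915246885184 [ 0.002  0.006  0.006 -0.001 -0.001 -0.001]
white [ 0.40690622 -0.13694055  0.05      ] batt top [array([0.4008, 0.1422]), array([0.4176, 0.163 ]), array([0.4501, 0.1284]), array([0.4317, 0.1083])]
```

move_arm(rows="0 0 0 0 0 0 -.6;0 0 0 0 0 0 -.6;0 0 0 0 0 0 -.6")

```text
t: 4.0
tcp_pos: [0.4371, 0.0142, 0.0244]
eef_rot: [0.0, 0.0, 1.0, -0.0]
wrist_force: [-1.1, -0.1, 3.8]
opening: 0.0385
```

move_arm(rows="0 0 -1 0 0 0 -.6;0 0 -1 0 0 0 -.6;0 0 -1 0 0 0 -.6;0 0 -1 0 0 0 -.6")

```text
t: 4.4
tcp_pos: [0.4365, 0.0144, 0.1249]
eef_rot: [-0.0, 0.0, 1.0, 0.0]
wrist_force: [0.7, -0.1, 0.5]
opening: 0.0387
```

move_arm(rows="-.226 -.965 0 0 0 0 -.6;-.226 -.965 0 0 0 0 -.6;-.226 -.965 0 0 0 0 -.6;-.226 -.965 0 0 0 0 -.6;-.226 -.965 0 0 0 0 -.6")

```text
t: 4.9
tcp_pos: [0.465, -0.1072, 0.1239]
eef_rot: [-0.0, 0.0, 1.0, 0.0]
wrist_force: [1.2, 1.0, -0.2]
opening: 0.0387
```

move_arm(rows="-.226 -.965 0 0 0 0 -.6;-.226 -.965 0 0 0 0 -.6;-.226 -.965 0 0 0 0 -.6;-.226 -.965 0 0 0 0 -.6;-.226 -.965 0 0 0 0 -.6")

```text
t: 5.4
tcp_pos: [0.4932, -0.2279, 0.1238]
eef_rot: [-0.0, 0.0, 1.0, 0.0]
wrist_force: [0.4, -0.6, -1.1]
opening: 0.0388
```

move_arm(rows="-.226 -.965 0 0 0 0 -.6;-.226 -.965 0 0 0 0 -.6;-.226 -.965 0 0 0 0 -.6;-.226 -.965 0 0 0 0 -.6;-.226 -.965 0 0 0 0 -.6")

```text
t: 5.9
tcp_pos: [0.5214, -0.3484, 0.1236]
eef_rot: [-0.0, 0.0, 1.0, 0.0]
wrist_force: [-0.0, 0.4, 0.0]
opening: 0.0387
```

move_arm(rows="-.226 -.965 0 0 0 0 -.6;0 0 0 0 0 0 -.6")

```text
t: 6.1
tcp_pos: [0.527, -0.3743, 0.1237]
eef_rot: [0.0, 0.001, 1.0, -0.0]
wrist_force: [-0.6, 0.2, 0.1]
opening: 0.0389
```

```bash
python3 - <<'E'
from h import *
im,T=wrist('w2.png','steel_tray','green_cup')
E
```

```text
t 6.1 tcp [ 0.527  -0.3743  0.1237] open 0.0389
steel_tray [(0.7, array([ 5.256e-01, -3.680e-01, -1.000e-04]))]
green_cup [(0.89, array([ 0.5274, -0.3702,  0.1001]))]
```

View pics/w2.png

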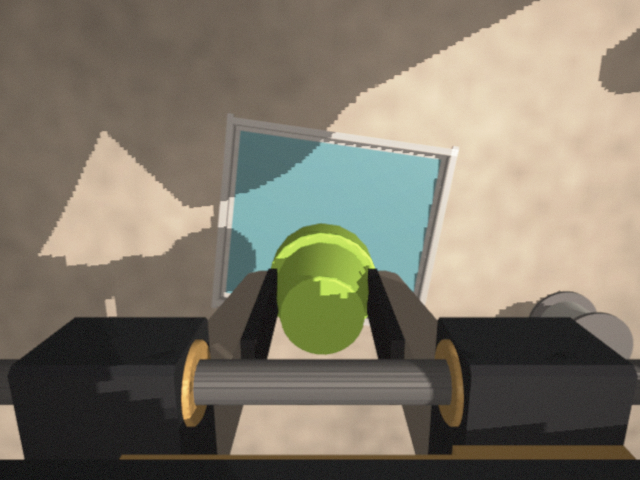

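The green cup is held upright over the tray, whose liner fills (225–450, 125–310), so I can lower it.

move_arm(rows="0 0 1 0 0 0 -.6;0 0 1 0 0 0 -.6;0 0 1 0 0 0 -.6;0 0 .6 0 0 0 -.6;0 0 .22 0 0 0 -.6")

```text
t: 6.75
tcp_pos: [0.5259, -0.3694, 0.0271]
eef_rot: [-0.002, -0.0, 1.0, 0.002]
wrist_force: [-7.4, 8.2, 19.3]
opening: 0.0385
```

move_arm(rows="0 0 .03 0 0 0 -.6;0 0 0 0 0 0 -.6")

```text
t: 6.95
tcp_pos: [0.5278, -0.372, 0.0289]
eef_rot: [0.001, -0.0, 1.0, -0.001]
wrist_force: [-1.8, -0.0, -0.2]
opening: 0.0384
```

move_arm(rows="0 0 0 0 0 0 .5;0 0 0 0 0 0 .5;0 0 0 0 0 0 .5;0 0 0 0 0 0 .5;0 0 -.4 0 0 0 .5")

```text
t: 7.45
tcp_pos: [0.5262, -0.3708, 0.0366]
eef_rot: [-0.001, 0.0, 1.0, 0.001]
wrist_force: [-0.2, 0.1, 0.3]
opening: 0.0689
```

move_arm(rows="0 0 -1 0 0 0 1;0 0 -1 0 0 0 1;0 0 -1 0 0 0 1;0 0 -1 0 0 0 1;0 0 -1 0 0 0 1")

```text
t: 7.95
tcp_pos: [0.5272, -0.3718, 0.1648]
eef_rot: [0.0, 0.0, 1.0, -0.0]
wrist_force: [0.7, -0.6, 0.5]
opening: 0.0921
```

```bash
python3 - <<'E'
from h import *
im,T=wrist('w3.png','green_cup')
hsv=cv2.cvtColor(im,cv2.COLOR_RGB2HSV)
m=cv2.inRange(hsv,(30,120,40),(50,255,255)); c=max(cv2.findContours(m,0,1)[0],key=cv2.contourArea)
print(cv2.minEnclosingCircle(c),cv2.boundingRect(c))
print(proj('wrist',[.5275,-.372,.053],T),proj('wrist',[.5275,-.372,.003],T))
E
```

```text
t 7.95 tcp [ 0.5272 -0.3718  0.1648] open 0.0921
green_cup [(0.68, array([ 0.5265, -0.3686,  0.0039])), (0.51, array([ 0.6023, -0.1921,  0.0016]))]
((321.94097900390625, 220.28260803222656), 32.86018753051758) (290, 188, 64, 66)
[320.31261426 232.08823184] [320.55452813 217.34762515]
```

View pics/w3.png

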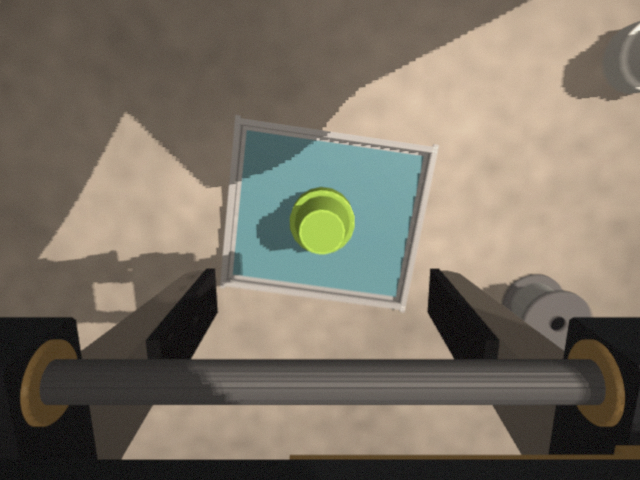

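The green cup stands mouth-down in the tray, top at (322,232). The white cup is next.

move_arm(rows=".483 .938 .08 0 0 0 1;.483 .938 .08 0 0 0 1;.483 .938 .08 0 0 0 1;.483 .938 .08 0 0 0 1;.483 .938 .08 0 0 0 1")

```text
t: 8.55
tcp_pos: [0.4657, -0.2532, 0.1517]
eef_rot: [-0.001, 0.0, 1.0, 0.001]
wrist_force: [-0.7, -0.2, 0.6]
opening: 0.0917
```

move_arm(rows=".483 .938 .08 0 0 0 1;.483 .938 .08 0 0 0 1;.483 .938 .08 0 0 0 1;.483 .938 .08 0 0 0 1;.483 .938 .08 0 0 0 1")

```text
t: 9.05
tcp_pos: [0.4054, -0.136, 0.1418]
eef_rot: [-0.001, 0.0, 1.0, 0.0]
wrist_force: [-0.4, -0.8, 0.5]
opening: 0.0923
```

move_arm(rows="0 0 0 0 0 0 1;0 0 0 0 0 0 1")

```text
t: 9.25
tcp_pos: [0.4063, -0.1371, 0.1424]
eef_rot: [-0.0, -0.0, 1.0, -0.0]
wrist_force: [0.1, -0.3, 0.4]
opening: 0.0921
```

```bash
python3 - <<'E'
from h import *
im,T=wrist('w4.png','white_cup')
g=cv2.GaussianBlur(cv2.cvtColor(im,cv2.COLOR_RGB2GRAY),(5,5),1)
print(cv2.HoughCircles(g[:300],cv2.HOUGH_GRADIENT,1,5,param1=80,param2=15,minRadius=18,maxRadius=40)[0][:5])
for p in ([.4065,-.1373,.05],[.4065,-.1373,.02],[.4065,-.1373,0]): print(proj('wrist',p,T))
cv2.imwrite('pics/w4c.png',cv2.resize(im[130:330,200:440,::-1],None,fx=2,fy=2))
E
```

```text
t 9.25 tcp [ 0.4063 -0.1371  0.1424] open 0.0921
white_cup []
[[318.5 228.5  33.8]
 [318.5 240.5  24.3]
 [ 78.5 127.5  27. ]
 [ 71.5 134.5  38.3]
 [ 74.5 119.5  26.4]]
[320.05097309 239.23846431]
[320.21801699 228.6091068 ]
[320.31248612 222.59783594]
```

View pics/w4c.png

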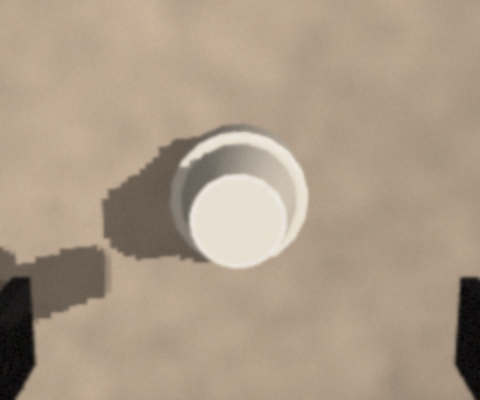

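The white cup sits midway between the jaws (Hough circle centre (318.5,240.5), against (320,239) predicted).

move_arm(rows="0 -.03 1 0 0 0 1;0 0 1 0 0 0 1;0 0 1 0 0 0 1;0 0 1 0 0 0 1;0 0 .7 0 0 0 1")

```text
t: 9.85
tcp_pos: [0.4061, -0.1384, 0.0237]
eef_rot: [-0.001, 0.001, 1.0, 0.0]
wrist_force: [0.4, -0.8, -0.3]
opening: 0.092
```

move_arm(rows="0 0 0 0 0 0 -.6;0 0 0 0 0 0 -.6;0 0 0 0 0 0 -.6;0 0 0 0 0 0 -.6;0 0 0 0 0 0 -.6")

```text
t: 10.35
tcp_pos: [0.4071, -0.1384, 0.0262]
eef_rot: [0.001, 0.0, 1.0, -0.001]
wrist_force: [0.2, 0.2, -0.9]
opening: 0.0538
```

move_arm(rows="0 0 0 0 0 0 -.6;0 0 0 0 0 0 -.6;0 0 0 0 0 0 -.6;0 0 0 0 0 0 -.6;0 0 0 0 0 0 -.6")

```text
t: 10.85
tcp_pos: [0.4066, -0.1381, 0.0256]
eef_rot: [0.0, 0.0, 1.0, -0.0]
wrist_force: [-0.3, 0.4, 2.1]
opening: 0.0382
```

move_arm(rows="0 0 -1 0 0 0 -.6;0 0 -1 0 0 0 -.6;0 0 -1 0 0 0 -.6;0 0 -1 0 0 0 -.6;0 0 -1 0 0 0 -.6")

```text
t: 11.35
tcp_pos: [0.4061, -0.1377, 0.1511]
eef_rot: [-0.0, 0.0, 1.0, 0.0]
wrist_force: [0.7, -0.8, -0.6]
opening: 0.0382
```

move_arm(rows="-.483 -.933 0 0 0 0 -.6;-.483 -.933 0 0 0 0 -.6;-.483 -.933 0 0 0 0 -.6;-.483 -.933 0 0 0 0 -.6;-.483 -.933 0 0 0 0 -.6")

```text
t: 11.85
tcp_pos: [0.467, -0.2554, 0.1498]
eef_rot: [-0.0, 0.0, 1.0, 0.0]
wrist_force: [-0.1, -0.1, 0.4]
opening: 0.0382
```

move_arm(rows="-.483 -.933 0 0 0 0 -.6;-.483 -.933 0 0 0 0 -.6;-.483 -.933 0 0 0 0 -.6;-.483 -.933 0 0 0 0 -.6;-.483 -.933 0 0 0 0 -.6")

```text
t: 12.35
tcp_pos: [0.5273, -0.3719, 0.1496]
eef_rot: [-0.0, 0.0, 1.0, 0.0]
wrist_force: [1.4, 0.2, 0.3]
opening: 0.0384
```

move_arm(rows="0 0 .3 0 0 0 -.6;0 0 0 0 0 0 -.6;0 0 0 0 0 0 -.6")

```text
t: 12.65
tcp_pos: [0.5265, -0.37, 0.1419]
eef_rot: [-0.001, -0.0, 1.0, 0.001]
wrist_force: [0.3, 0.2, 0.0]
opening: 0.0379
```

move_arm(rows="0 0 1 0 0 0 -.6;0 0 1 0 0 0 -.6;0 0 .8 0 0 0 -.6;0 0 .4 0 0 0 -.6;0 0 .3 0 0 0 -.6")

```text
t: 13.15
tcp_pos: [0.5269, -0.3705, 0.0549]
eef_rot: [-0.0, -0.0, 1.0, 0.0]
wrist_force: [-0.5, 0.3, 0.0]
opening: 0.0384
```

move_arm(rows="0 0 .16 0 0 0 -.6;0 0 .08 0 0 0 -.6;0 0 0 0 0 0 -.6")

```text
t: 13.45
tcp_pos: [0.5274, -0.3715, 0.05]
eef_rot: [0.0, 0.0, 1.0, -0.0]
wrist_force: [-1.3, 0.9, 0.4]
opening: 0.0383
```

Now lower a little more until it touches.

move_arm(rows="0 0 .08 0 0 0 -.6;0 0 .04 0 0 0 -.6;0 0 0 0 0 0 -.6")

```text
t: 13.75
tcp_pos: [0.5279, -0.372, 0.0485]
eef_rot: [0.001, 0.0, 1.0, -0.001]
wrist_force: [-2.6, 2.5, 7.4]
opening: 0.0386
```

move_arm(rows="0 0 0 0 0 0 .5;0 0 0 0 0 0 .5;0 0 0 0 0 0 .5;0 0 0 0 0 0 .5;0 0 -.4 0 0 0 .5")

```text
t: 14.25
tcp_pos: [0.526, -0.3702, 0.0549]
eef_rot: [-0.001, 0.0, 1.0, 0.001]
wrist_force: [-0.5, -0.7, -0.5]
opening: 0.0693
```

move_arm(rows="0 0 -1 0 0 0 1;0 0 -1 0 0 0 1;0 0 -1 0 0 0 1;0 0 -1 0 0 0 1;0 0 0 0 0 0 1")

```text
t: 14.75
tcp_pos: [0.5292, -0.3733, 0.1618]
eef_rot: [0.003, 0.0, 1.0, -0.003]
wrist_force: [0.3, 0.2, 1.8]
opening: 0.092
```

```bash
python3 - <<'E'
from h import *
im,T=wrist('w5.png','white_cup','black_roll')
for z in (.023,.043,.073): print(proj('wrist',[.5272,-.3712,z],T))
E
```

```text
t 14.75 tcp [ 0.5292 -0.3733  0.1618] open 0.092
white_cup [(0.86, array([ 0.5272, -0.3765,  0.0301]))]
black_roll []
[324.55663727 219.59258896]
[324.56170718 225.66877295]
[324.5706911  236.43581845]
```

View pics/w5.png

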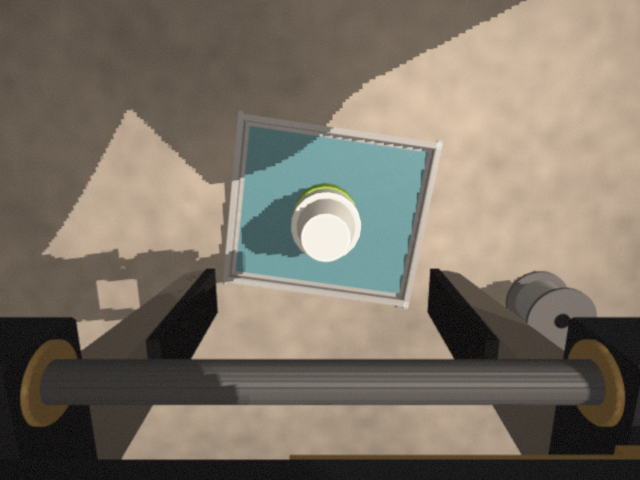

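The white cup is squarely over the green one, with its top at (325,237) and a green crescent visible below the rim. Black roll next.

move_arm(rows=".95 .33 0 0 0 0 1;.95 .33 0 0 0 0 1;.95 .33 0 0 0 0 1;.95 .33 0 0 0 0 1;.95 .33 0 0 0 0 1")

```text
t: 15.4
tcp_pos: [0.4066, -0.3285, 0.1543]
eef_rot: [-0.001, 0.0, 1.0, 0.001]
wrist_force: [-0.7, 0.6, 0.0]
opening: 0.092
```

move_arm(rows=".95 .33 0 0 0 0 1;.95 .33 .3 0 0 0 1;.95 .33 .3 0 0 0 1;0 0 0 0 0 0 1;0 0 0 0 0 0 1")

```text
t: 15.9
tcp_pos: [0.3368, -0.3047, 0.1404]
eef_rot: [-0.0, 0.001, 1.0, 0.001]
wrist_force: [0.5, -0.5, -0.2]
opening: 0.0919
```

```bash
cat >> h.py <<'E'
def fitcirc(mask,n=2):
    cs=sorted(cv2.findContours(mask,cv2.RETR_EXTERNAL,cv2.CHAIN_APPROX_NONE)[0],key=cv2.contourArea)[::-1][:n]
    return [(np.round(cv2.minEnclosingCircle(c)[0],1),round(cv2.minEnclosingCircle(c)[1],1)) for c in cs]
E
python3 - <<'E'
from h import *
im,T=wrist('w6.png','black_roll')
hsv=cv2.cvtColor(im,cv2.COLOR_RGB2HSV); m=cv2.inRange(hsv,(0,0,0),(180,255,55)); m[265:]=0
m=cv2.morphologyEx(m,cv2.MORPH_OPEN,np.ones((3,3)))
print(fitcirc(m))
for z in (0,.01,.019): print(proj('wrist',[.337,-.3063,z],T))
cv2.imwrite('pics/w6c.png',im[80:380,170:470,::-1])
E
```

```text
t 15.9 tcp [ 0.3368 -0.3047  0.1404] open 0.0919
black_roll []
[(array([321.3, 222.4]), 43.9)]
[318.17389663 223.21183048]
[318.08304283 226.15457292]
[317.99623898 228.96613807]
```

View pics/w6c.png

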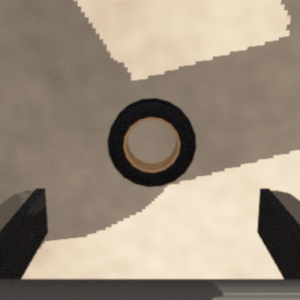

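The roll's outline is centred at pixel (321,222), so the roll is at (0.3345, -0.304). I'll correct by 2 mm and descend to TCP z = 8 mm.

move_arm(rows=".09 .03 1 0 0 0 1;0 0 1 0 0 0 1;0 0 1 0 0 0 1;0 0 1 0 0 0 1;0 0 .9 0 0 0 1", newtons=20)

```text
t: 16.5
tcp_pos: [0.3357, -0.3048, 0.0179]
eef_rot: [0.0, -0.0, 1.0, -0.0]
wrist_force: [0.1, 0.4, -0.2]
opening: 0.0918
```

move_arm(rows="0 0 .37 0 0 0 1;0 0 0 0 0 0 0;0 0 0 0 0 0 0;0 0 0 0 0 0 0;0 0 0 0 0 0 0")

```text
t: 17.0
tcp_pos: [0.3356, -0.3054, 0.0108]
eef_rot: [0.001, 0.0, 1.0, -0.001]
wrist_force: [0.9, 0.6, 3.6]
opening: 0.0638
```

move_arm(rows="0 0 0 0 0 0 0;0 0 0 0 0 0 0")

```text
t: 17.2
tcp_pos: [0.3356, -0.3054, 0.0107]
eef_rot: [0.001, 0.0, 1.0, -0.001]
wrist_force: [0.3, 0.6, 6.0]
opening: 0.0637
```

move_arm(rows="0 0 -.3 0 0 0 0;0 0 -.8 0 0 0 0;0 0 -1 0 0 0 0;0 0 -1 0 0 0 0;0 0 -1 0 0 0 0")

```text
t: 17.7
tcp_pos: [0.3345, -0.3039, 0.1131]
eef_rot: [-0.0, 0.0, 1.0, 0.0]
wrist_force: [-0.7, -0.4, -0.8]
opening: 0.0637
```

move_arm(rows="-.9 .95 -.2 0 0 0 0;-.9 .95 -.2 0 0 0 0;-.9 .95 -.2 0 0 0 0;-.9 .95 -.2 0 0 0 0;-.9 .95 -.2 0 0 0 0")

```text
t: 18.2
tcp_pos: [0.4478, -0.1844, 0.1374]
eef_rot: [-0.0, 0.0, 1.0, 0.0]
wrist_force: [0.3, -0.9, -0.7]
opening: 0.0638
```

move_arm(rows="-.9 .95 0 0 0 0 0;-.9 .95 0 0 0 0 0;-.9 .95 0 0 0 0 0;-.9 .95 0 0 0 0 0;-.9 .95 0 0 0 0 0")

```text
t: 18.7
tcp_pos: [0.5603, -0.0657, 0.1371]
eef_rot: [-0.0, 0.0, 1.0, 0.0]
wrist_force: [-0.2, -0.9, -1.8]
opening: 0.0639
```

move_arm(rows="-.9 .95 0 0 0 0 0;-.9 .95 0 0 0 0 0;-.9 .95 0 0 0 0 0;-.8 .9 0 0 0 0 0;0 0 0 0 0 0 0")

```text
t: 19.2
tcp_pos: [0.6485, 0.0294, 0.1369]
eef_rot: [0.0, -0.001, 1.0, 0.0]
wrist_force: [-0.2, 0.1, -0.9]
opening: 0.0635
```

```bash
python3 - <<'E'
from h import *
im,T=wrist('w7.png','tape_dish','black_roll')
for z in (.003,.008): print(proj('wrist',[.649,.025,z],T))
E
```

```text
t 19.2 tcp [0.6485 0.0294 0.1369] open 0.0635
tape_dish [(0.68, array([ 0.6423,  0.0252, -0.    ]))]
black_roll [(0.58, array([ 0.6041,  0.1991, -0.0026]))]
[314.51798463 225.34181909]
[314.40998762 226.85939954]
```

View pics/w7.png

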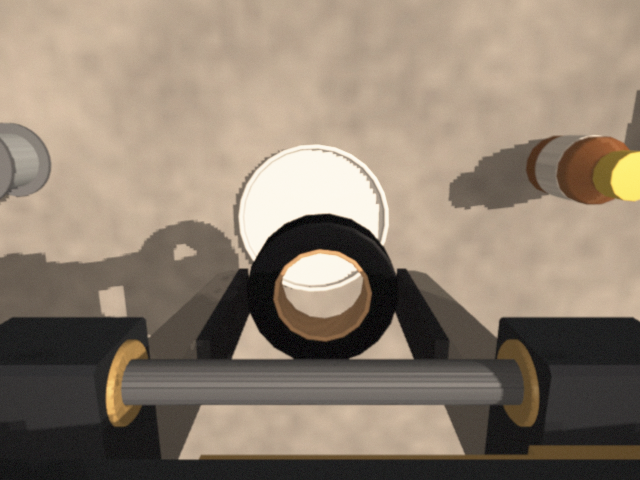

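The held roll is level. The dish spans (237–390) horizontally with its top edge at 144, so its centre is near pixel (313.5,220), or (0.644, 0.0245). I'll correct by -4.5 mm in x and -5 mm in y, then lower.

move_arm(rows=".18 -.2 .8 0 0 0 0;0 0 1 0 0 0 0;0 0 1 0 0 0 0;0 0 1 0 0 0 0;0 0 .6 0 0 0 0")

```text
t: 19.85
tcp_pos: [0.6408, 0.0207, 0.025]
eef_rot: [-0.002, 0.001, 1.0, 0.0]
wrist_force: [0.3, -0.4, -1.6]
opening: 0.0637
```

move_arm(rows="0 0 .25 0 0 0 0;0 0 .12 0 0 0 0;0 0 0 0 0 0 0")

```text
t: 20.15
tcp_pos: [0.6435, 0.0214, 0.0187]
eef_rot: [0.001, 0.0, 1.0, -0.0]
wrist_force: [-0.5, -0.2, -0.9]
opening: 0.0638
```

move_arm(rows="0 .12 .12 0 0 0 0;0 0 .05 0 0 0 0;0 0 0 0 0 0 0")

```text
t: 20.45
tcp_pos: [0.6432, 0.0249, 0.0139]
eef_rot: [0.0, 0.0, 1.0, -0.0]
wrist_force: [0.4, -0.1, -1.0]
opening: 0.0636
```

move_arm(rows="0 0 .05 0 0 0 0;0 0 0.02 0 0 0 0;0 0 0 0 0 0 0")

```text
t: 20.75
tcp_pos: [0.6433, 0.0249, 0.0137]
eef_rot: [0.0, -0.0, 1.0, -0.0]
wrist_force: [-4.4, 1.0, 9.1]
opening: 0.0638
```

Contact with the floor: open a little (to 78 mm, fingers above the rim), then rise.

move_arm(rows="0 0 0 0 0 0 .7;0 0 0 0 0 0 .7;0 0 0 0 0 0 .7;0 0 -.5 0 0 0 .7;0 0 -1 0 0 0 1")

```text
t: 21.25
tcp_pos: [0.6411, 0.0249, 0.0479]
eef_rot: [-0.002, 0.0, 1.0, 0.0]
wrist_force: [1.2, 0.2, 0.8]
opening: 0.0842
```

move_arm(rows="0 0 -1 0 0 0 1;0 0 -1 0 0 0 1;0 0 -1 0 0 0 1;0 0 -1 0 0 0 1;0 0 0 0 0 0 1")

```text
t: 21.75
tcp_pos: [0.646, 0.0243, 0.1549]
eef_rot: [0.004, 0.0, 1.0, -0.001]
wrist_force: [0.3, -0.7, 0.7]
opening: 0.0916
```

```bash
python3 - <<'E'
from h import *
im,T=wrist('w8.png','tape_dish','black_roll')
hsv=cv2.cvtColor(im,cv2.COLOR_RGB2HSV); m=cv2.inRange(hsv,(0,0,0),(180,255,60)); m[268:]=0; m[:,:230]=0;m[:,410:]=0
print('roll',fitcirc(m,1))
m=cv2.inRange(hsv,(0,0,190),(180,50,255)); m[290:]=0; m[:,:210]=0;m[:,430:]=0
print('dish',fitcirc(m,1))
print(proj('wrist',[.6435,.0245,.022],T),proj('wrist',[.6435,.0245,.008],T), fpx('wrist'))
E
```

```text
t 21.75 tcp [0.646  0.0243 0.1549] open 0.0916
tape_dish [(0.67, array([ 0.6427,  0.0255, -0.0023]))]
black_roll []
roll [(array([322.7, 214.7]), 42.0)]
dish [(array([321.5, 214.5]), 70.8)]
[321.02898772 220.2094706 ] [321.08146031 216.23700236] 418.40157443858675
```

View pics/w8.png

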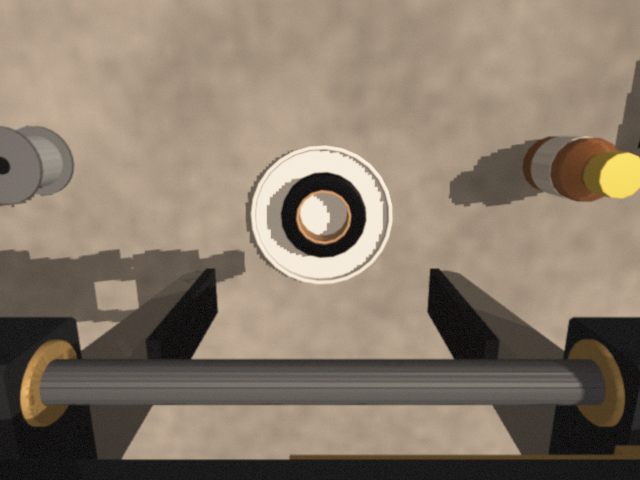

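The black roll lies flat in the dish (roll centre (323,215), dish centre (322,215)). Next is the blue roll.

move_arm(rows=".954 .789 0 0 0 0 1;.954 .789 0 0 0 0 1;.954 .789 0 0 0 0 1;.954 .789 0 0 0 0 1;.954 .789 0 0 0 0 1")

```text
t: 22.4
tcp_pos: [0.5215, 0.124, 0.1474]
eef_rot: [-0.002, 0.0, 1.0, 0.0]
wrist_force: [0.1, -0.3, -0.4]
opening: 0.0916
```

move_arm(rows=".954 .789 0 0 0 0 1;.954 .789 0 0 0 0 1;.954 .789 0 0 0 0 1;.954 .789 0 0 0 0 1;.954 .789 0 0 0 0 1")

```text
t: 22.9
tcp_pos: [0.4023, 0.2224, 0.1476]
eef_rot: [-0.002, 0.0, 1.0, -0.0]
wrist_force: [-0.2, 0.7, 0.2]
opening: 0.0917
```

move_arm(rows=".954 .789 0 0 0 0 1;.954 .789 .3 0 0 0 1;.954 .789 .3 0 0 0 1;0 0 0 0 0 0 1;0 0 0 0 0 0 1")

```text
t: 23.4
tcp_pos: [0.332, 0.2809, 0.1331]
eef_rot: [-0.001, -0.001, 1.0, -0.001]
wrist_force: [0.6, 0.3, -0.1]
opening: 0.0918
```

```bash
python3 - <<'E'
from h import *
im,T=wrist('w9.png','blue_roll')
hsv=cv2.cvtColor(im,cv2.COLOR_RGB2HSV); m=cv2.inRange(hsv,(105,120,30),(130,255,255)); m[300:]=0
print('roll',fitcirc(m,1))
for z in(.01,.019):print(proj('wrist',[.3335,.281,z],T))
E
```

```text
t 23.4 tcp [0.332  0.2809 0.1331] open 0.0918
blue_roll []
roll [(array([324.3, 230.6]), 37.9)]
[320.81569102 230.43596326]
[320.77201221 233.42228676]
```

The blue roll's outline at (324,231) puts it at (0.333, 0.2835), which needs a 2.5 mm correction.

move_arm(rows="-.04 .1 1 0 0 0 1;0 0 1 0 0 0 1;0 0 1 0 0 0 1;0 0 1 0 0 0 1;0 0 .7 0 0 0 1", newtons=15)

```text
t: 24.0
tcp_pos: [0.3342, 0.2827, 0.0153]
eef_rot: [-0.001, 0.001, 1.0, -0.0]
wrist_force: [0.2, -0.5, 0.2]
opening: 0.0917
```

move_arm(rows="0 0 .36 0 0 0 1;0 0 0 0 0 0 1;0 0 0 0 0 0 -.2;0 0 0 0 0 0 -.2;0 0 0 0 0 0 -.2")

```text
t: 24.5
tcp_pos: [0.3349, 0.2841, 0.0088]
eef_rot: [0.001, 0.0, 1.0, 0.0]
wrist_force: [0.2, -0.2, 0.8]
opening: 0.0697
```

move_arm(rows="0 0 0 0 0 0 -.2;0 0 0 0 0 0 -.2;0 0 0 0 0 0 -.2;0 0 0 0 0 0 -.2")

```text
t: 24.9
tcp_pos: [0.3342, 0.2838, 0.0082]
eef_rot: [0.0, 0.0, 1.0, 0.0]
wrist_force: [-1.2, -0.3, 3.9]
opening: 0.0524
```

move_arm(rows="0 0 -.3 0 0 0 -.2;0 0 -.8 0 0 0 -.2;0 0 -1 0 0 0 -.2;0 0 -1 0 0 0 -.2;0 0 -1 0 0 0 -.2")

```text
t: 25.4
tcp_pos: [0.3337, 0.2836, 0.1115]
eef_rot: [-0.0, 0.0, 1.0, -0.0]
wrist_force: [-0.2, -0.7, -0.4]
opening: 0.0523
```

move_arm(rows="-.953 -.796 -.1 0 0 0 -.2;-.953 -.796 -.1 0 0 0 -.2;-.953 -.796 -.1 0 0 0 -.2;-.953 -.796 -.1 0 0 0 -.2;-.953 -.796 -.1 0 0 0 -.2")

```text
t: 25.9
tcp_pos: [0.4538, 0.1833, 0.1232]
eef_rot: [0.0, 0.0, 1.0, 0.0]
wrist_force: [-0.3, -0.2, -1.0]
opening: 0.0524
```

move_arm(rows="-.953 -.796 -.1 0 0 0 -.2;-.953 -.796 -.1 0 0 0 -.2;-.953 -.796 -.1 0 0 0 -.2;-.953 -.796 -.1 0 0 0 -.2;-.953 -.796 -.1 0 0 0 -.2")

```text
t: 26.4
tcp_pos: [0.5729, 0.0838, 0.1356]
eef_rot: [-0.0, 0.0, 1.0, 0.0]
wrist_force: [0.4, 1.0, 0.2]
opening: 0.0521
```

move_arm(rows="-.953 -.796 0 0 0 0 -.2;-.953 -.796 0 0 0 0 -.2;-.953 -.796 0 0 0 0 -.2;0 0 0 0 0 0 -.2;0 0 0 0 0 0 -.2")

```text
t: 26.9
tcp_pos: [0.6434, 0.0248, 0.1351]
eef_rot: [-0.001, 0.001, 1.0, 0.0]
wrist_force: [-0.3, 0.9, 0.0]
opening: 0.0528
```

```bash
python3 - <<'E'
from h import *
im,T=wrist('w10.png','tape_dish')
tcp=ctrl.observe()['tcp_pos']
print('black roll top pred',proj('wrist',[.642,.025,.022],T),'blue held pred mid',proj('wrist',tcp+[-.001,0,.002],T))
cv2.imwrite('pics/w10c.png',im[100:400,150:490,::-1])
E
```

```text
t 26.9 tcp [0.6434 0.0248 0.1351] open 0.0528
tape_dish [(0.62, array([0.6435, 0.0286, 0.0008])), (0.22, array([ 0.6006, -0.196 , -0.0022]))]
black roll top pred [320.62060255 229.56966519] blue held pred mid [321.8156559  291.23692255]
```

View pics/w10c.png

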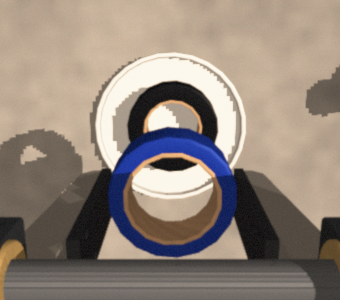

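The blue roll is held level above the black one (blue centre (324,291), black about (320,223)). I'll apply a 1 mm correction and lower it.

move_arm(rows=".04 -.03 1 0 0 0 -.2;0 0 1 0 0 0 -.2;0 0 1 0 0 0 -.2;0 0 .5 0 0 0 -.2;0 0 .3 0 0 0 -.2")

```text
t: 27.5
tcp_pos: [0.6415, 0.025, 0.0393]
eef_rot: [-0.001, -0.0, 1.0, 0.0]
wrist_force: [0.5, -0.6, -0.2]
opening: 0.0526
```

move_arm(rows="0 0 .12 0 0 0 -.2;0 0 0 0 0 0 -.2;0 0 0 0 0 0 -.2")

```text
t: 27.8
tcp_pos: [0.6436, 0.0241, 0.0386]
eef_rot: [0.001, 0.0, 1.0, -0.0]
wrist_force: [-0.5, 0.5, -0.0]
opening: 0.0523
```

move_arm(rows=".04 0 .15 0 0 0 -.2;0 0 .1 0 0 0 -.2;0 0 0 0 0 0 -.2;0 0 0 0 0 0 -.2")

```text
t: 28.2
tcp_pos: [0.6416, 0.0242, 0.031]
eef_rot: [-0.0, 0.0, 1.0, 0.0]
wrist_force: [0.1, -0.9, -1.0]
opening: 0.0522
```

move_arm(rows="0 0 .07 0 0 0 -.2;0 0 0 0 0 0 -.2;0 0 0 0 0 0 -.2")

```text
t: 28.5
tcp_pos: [0.6421, 0.0241, 0.0302]
eef_rot: [0.0, 0.0, 1.0, -0.0]
wrist_force: [-2.7, 0.6, 5.3]
opening: 0.0524
```

move_arm(rows="0 0 0 0 0 0 .6;0 0 0 0 0 0 .6;0 0 0 0 0 0 .6;0 0 -.3 0 0 0 .6;0 0 -1 0 0 0 1")

```text
t: 29.0
tcp_pos: [0.6392, 0.0245, 0.0594]
eef_rot: [-0.003, 0.0, 1.0, 0.0]
wrist_force: [0.1, -0.2, -0.2]
opening: 0.0795
```

move_arm(rows="0 0 -1 0 0 0 1;0 0 -1 0 0 0 1;0 0 -1 0 0 0 1;0 0 -1 0 0 0 1;0 0 0 0 0 0 1")

```text
t: 29.5
tcp_pos: [0.6444, 0.0238, 0.167]
eef_rot: [0.004, 0.0, 1.0, -0.001]
wrist_force: [1.0, -0.1, 1.3]
opening: 0.0914
```

```bash
python3 - <<'E'
from h import *
im,T=wrist('w11.png')
hsv=cv2.cvtColor(im,cv2.COLOR_RGB2HSV); m=cv2.inRange(hsv,(105,120,30),(130,255,255)); m[300:]=0
print('blue',fitcirc(m,1))
for z in(.012,.032,.041):print(proj('wrist',[.642,.025,z],T))
cv2.imwrite('pics/w11c.png',cv2.resize(im[130:300,220:420,::-1],None,fx=3,fy=3))
E
```

```text
t 29.5 tcp [0.6444 0.0238 0.167 ] open 0.0914
blue [(array([323. , 217.6]), 37.8)]
[322.3437111  214.18398067]
[322.34892556 219.68398771]
[322.35148953 222.38836101]
```

View pics/w11c.png

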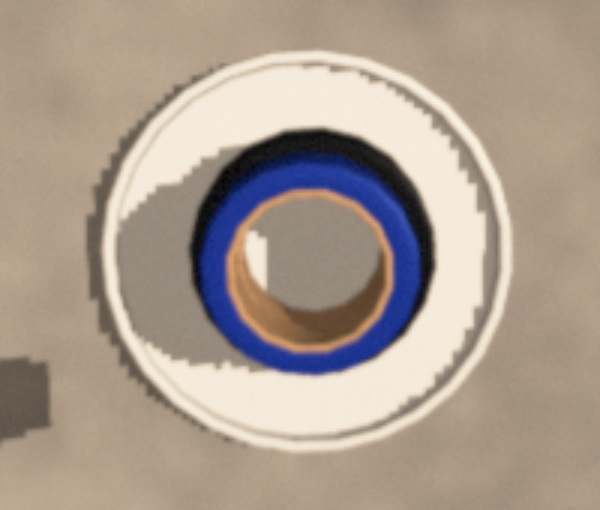

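The blue roll sits on the black one, concentric to about 1 mm, both level in the dish. Battery last: I'll fly above it, turn +0.82 rad about tool z, and look.

move_arm(rows=".969 .496 0 0 0 0 1;.969 .496 0 0 0 0 1;.969 .496 0 0 0 0 1;.969 .496 0 0 0 0 1;.969 .496 0 0 0 0 1")

```text
t: 30.05
tcp_pos: [0.5184, 0.0867, 0.16]
eef_rot: [-0.002, 0.0, 1.0, 0.0]
wrist_force: [0.2, 0.5, 0.2]
opening: 0.092
```

move_arm(rows=".969 .496 .2 0 0 0 1;.969 .496 .2 0 0 0 1;.969 .496 .2 0 0 0 1;.969 .496 .2 0 0 0 1;0 0 0 0 0 .9 1")

```text
t: 30.55
tcp_pos: [0.4193, 0.137, 0.1389]
eef_rot: [-0.003, 0.068, 0.998, -0.0]
wrist_force: [0.5, -0.3, 0.2]
opening: 0.0921
```

move_arm(rows="0 0 0 0 0 .95 1;0 0 0 0 0 .95 1;0 0 0 0 0 .95 1;0 0 0 0 0 .95 1;0 0 0 0 0 .8 1")

```text
t: 31.05
tcp_pos: [0.4225, 0.1358, 0.1403]
eef_rot: [-0.001, 0.404, 0.915, -0.001]
wrist_force: [-0.4, -0.0, -0.3]
opening: 0.0917
```

move_arm(rows="0 0 0 0 0 0 1;0 0 0 0 0 0 1")

```text
t: 31.25
tcp_pos: [0.4229, 0.1358, 0.1409]
eef_rot: [-0.001, 0.4, 0.917, -0.0]
wrist_force: [0.4, -0.7, -0.9]
opening: 0.0918
```

```bash
python3 - <<'E'
from h import *
im,T=wrist('w12.png','battery')
print('j',ctrl.observe()['joint_pos'].round(2),'toolR',R.from_quat(np.array(ctrl.observe()['eef_rot'])[[1,2,3,0]]).as_matrix()[:2].round(3))
hsv=cv2.cvtColor(im,cv2.COLOR_RGB2HSV); m=cv2.inRange(hsv,(0,150,50),(8,255,255))|cv2.inRange(hsv,(172,150,50),(180,255,255)); m[300:]=0
c=max(cv2.findContours(m,0,1)[0],key=cv2.contourArea); r=cv2.minAreaRect(c); print(r)
print([ray('wrist',u,v,.017,T)[:2].round(4) for u,v in cv2.boxPoints(r)])
print(proj('wrist',[.425,.1355,.017],T), proj('wrist',ctrl.observe()['tcp_pos']*[1,1,0]+[0,0,.017],T))
cv2.imwrite('pics/w12c.png',cv2.resize(im[110:340,190:450,::-1],None,fx=2,fy=2))
E
```

```text
t 31.25 tcp [0.4229 0.1358 0.1409] open 0.0918
battery [(0.75, array([ 4.239e-01,  1.399e-01, -4.000e-04]))]
j [ 0.04 -0.12  2.03 -0.    1.23 -0.71] toolR [[-0.68   0.733 -0.001]
 [ 0.733  0.68  -0.   ]]
((327.4999694824219, 236.5), (34.99999237060547, 48.99999237060547), 0.0)
[array([0.4329, 0.1117]), array([0.4081, 0.1388]), array([0.4264, 0.1558]), array([0.4517, 0.1292])]
[324.20187231 230.89462458] [322.76052216 228.99877146]
```

View pics/w12c.png

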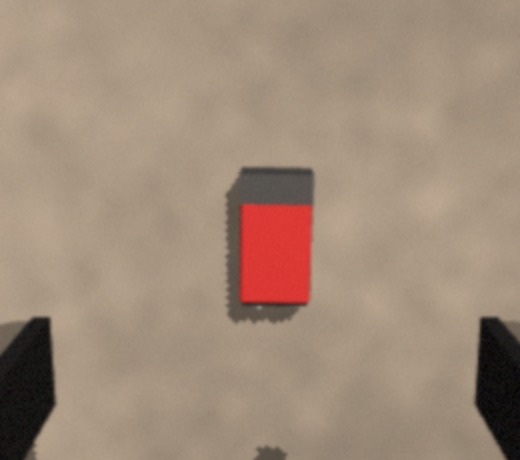

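The battery is square to the jaws, its top face centred at pixel (328,228.5). The TCP projects to (323,229), so I'll shift +3.6 mm along tool y and descend.

move_arm(rows="0 .145 1 0 0 0 1;0 0 1 0 0 0 1;0 0 1 0 0 0 1;0 0 1 0 0 0 1;0 0 .8 0 0 0 1", newtons=15)

```text
t: 31.85
tcp_pos: [0.4256, 0.1383, 0.0203]
eef_rot: [-0.001, 0.4, 0.916, -0.0]
wrist_force: [0.1, -0.8, -0.3]
opening: 0.092
```

move_arm(rows="0 0 .5 0 0 0 .3;0 0 0.08 0 0 0 0;0 0 0 0 0 0 -.6;0 0 0 0 0 0 -.7;0 0 0 0 0 0 -.8")

```text
t: 32.35
tcp_pos: [0.4274, 0.1384, 0.0084]
eef_rot: [0.001, 0.401, 0.916, 0.0]
wrist_force: [-0.5, 0.6, -0.3]
opening: 0.0542
```

move_arm(rows="0 0 0 0 0 0 -.8;0 0 0 0 0 0 -.8;0 0 0 0 0 0 -.8;0 0 0 0 0 0 -.8;0 0 0 0 0 0 -.8")

```text
t: 32.85
tcp_pos: [0.4264, 0.1383, 0.0075]
eef_rot: [0.0, 0.401, 0.916, 0.0]
wrist_force: [-0.3, -0.3, 2.6]
opening: 0.0257
```

move_arm(rows="0 0 -.4 0 0 0 -.8;0 0 -1 0 0 0 -.8;0 0 -1 0 0 0 -.8;0 0 -1 0 0 0 -.8;0 0 -1 0 0 0 -.8")

```text
t: 33.35
tcp_pos: [0.4262, 0.1383, 0.1189]
eef_rot: [0.0, 0.401, 0.916, 0.0]
wrist_force: [0.5, -0.7, 0.8]
opening: 0.0258
```

move_arm(rows="0 0 -.2 0 0 -.954 -.8;0 0 0 0 0 -.954 -.8;0 0 0 0 0 -.954 -.8;0 0 0 0 0 -.954 -.8;0 0 0 0 0 -.954 -.8")

```text
t: 33.85
tcp_pos: [0.4263, 0.1383, 0.1229]
eef_rot: [0.0, 0.052, 0.999, 0.0]
wrist_force: [0.9, 0.4, -0.4]
opening: 0.0259
```

move_arm(rows="-.418 .974 0 0 0 0 -.8;-.418 .974 0 0 0 0 -.8;-.418 .974 0 0 0 0 -.8;-.418 .974 0 0 0 0 -.8;-.418 .974 0 0 0 0 -.8")

```text
t: 34.35
tcp_pos: [0.492, 0.2546, 0.1228]
eef_rot: [0.0, 0.055, 0.998, 0.0]
wrist_force: [0.0, 0.7, -0.3]
opening: 0.0258
```

move_arm(rows="-.418 .974 0 0 0 0 -.8;-.418 .974 0 0 0 0 -.8;-.418 .974 0 0 0 0 -.8;0 0 0 0 0 0 -.8;0 0 0 0 0 0 -.8")

```text
t: 34.85
tcp_pos: [0.5305, 0.3227, 0.1224]
eef_rot: [-0.0, 0.055, 0.999, -0.0]
wrist_force: [-1.0, 0.1, -0.2]
opening: 0.0257
```

```bash
python3 - <<'E'
from h import *
im,T=wrist('w13.png','cell_tray','battery')
print('toolR',R.from_quat(np.array(ctrl.observe()['eef_rot'])[[1,2,3,0]]).as_matrix()[:2].round(3))
print('pred place',proj('wrist',[.530,.323,.003],T))
E
```

```text
t 34.85 tcp [0.5305 0.3227 0.1224] open 0.0257
cell_tray [(0.92, array([0.5483, 0.3574, 0.0024]))]
battery [(0.87, array([0.5313, 0.325 , 0.1154]))]
toolR [[-0.994  0.11  -0.001]
 [ 0.11   0.994 -0.   ]]
pred place [321.06766764 228.77360396]
```

View pics/w13.png

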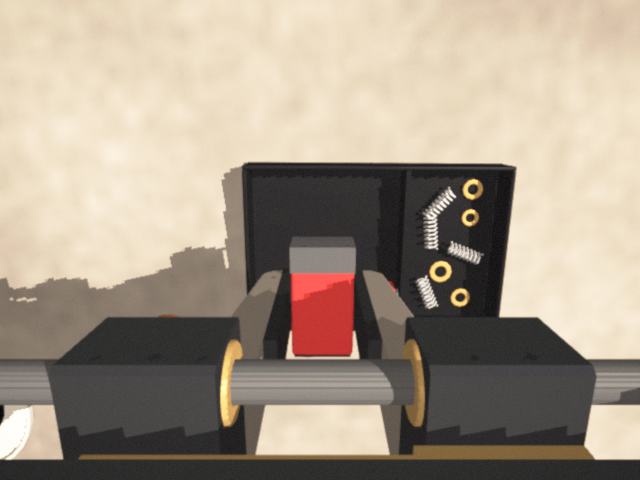

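```bash
python3 - <<'E'
from h import *
st=ctrl.observe(); T=T_world_cam('wrist',st); Rt=R.from_quat(np.array(st['eef_rot'])[[1,2,3,0]]).as_matrix()
for n,u,v,z in(('-x edge',325,164,.025),('-y outer',244,170,.025),('divider',404,172,.022),('+y outer',515,168,.025)):
    print(n,(Rt.T@(ray('wrist',u,v,z,T)-st['tcp_pos'])).round(4))
E
```

```text
-x edge [0.0477 0.0028 0.0975]
-y outer [ 0.044  -0.0485  0.0975]
divider [0.0424 0.0536 0.1004]
+y outer [0.0452 0.1233 0.0974]
```

The tray axes line up with the tool. The battery's place comes out at tray (-10,-37) mm against the free middle of (-14,-33), so I'll nudge 3 mm in each axis and lower.

move_arm(rows=".12 .1 1 0 0 0 -.8;0 0 1 0 0 0 -.8;0 0 1 0 0 0 -.8;0 0 .8 0 0 0 -.8;0 0 .3 0 0 0 -.8")

```text
t: 35.5
tcp_pos: [0.5261, 0.3242, 0.0176]
eef_rot: [-0.002, 0.055, 0.998, -0.001]
wrist_force: [-0.0, -0.5, 0.2]
opening: 0.0257
```

move_arm(rows="0 0 .14 0 0 0 -.8;0 0 .1 0 0 0 -.8;0 0 0 0 0 0 -.8;0 0 0 0 0 0 -.8")

```text
t: 35.9
tcp_pos: [0.5288, 0.3258, 0.0149]
eef_rot: [0.001, 0.055, 0.998, 0.0]
wrist_force: [0.2, 0.7, -0.4]
opening: 0.026
```

move_arm(rows="0 0 .1 0 0 0 -.8;0 0 .06 0 0 0 -.8;0 0 0 0 0 0 -.8;0 0 0 0 0 0 -.8")

```text
t: 36.3
tcp_pos: [0.5285, 0.3258, 0.0105]
eef_rot: [0.0, 0.055, 0.998, 0.0]
wrist_force: [-1.6, 0.4, 4.7]
opening: 0.0255
```

Contact at the expected height. Release to about 37 mm opening, then rise.

move_arm(rows="0 0 0 0 0 0 -.2;0 0 0 0 0 0 -.2;0 0 0 0 0 0 -.2;0 0 -.5 0 0 0 -.2;0 0 -1 0 0 0 -.2")

```text
t: 36.8
tcp_pos: [0.5263, 0.3249, 0.0461]
eef_rot: [-0.002, 0.055, 0.998, -0.001]
wrist_force: [0.1, 0.3, -0.9]
opening: 0.0366
```

move_arm(rows="0 0 -1 0 0 0 0;0 0 -1 0 0 0 1;0 0 -1 0 0 0 1;0 0 -1 0 0 0 1;.8 0 0 0 0 0 1")

```text
t: 37.3
tcp_pos: [0.5124, 0.3285, 0.1532]
eef_rot: [0.005, 0.056, 0.998, 0.002]
wrist_force: [-0.1, -0.0, 1.0]
opening: 0.075
```

move_arm(rows="1 0 0 0 0 0 1;1 0 0 0 0 0 1;1 0 0 0 0 0 1;0 0 0 0 0 0 1;0 0 0 0 0 0 1")

```text
t: 37.8
tcp_pos: [0.434, 0.3362, 0.1482]
eef_rot: [0.001, 0.055, 0.999, 0.0]
wrist_force: [-0.1, 0.1, -0.2]
opening: 0.0919
```

```bash
python3 - <<'E'
from h import *
im,T=shot('top','top1.png')
for t in 'white_cup green_cup black_roll blue_roll battery amber_bottle solder_reel'.split(): print(t,lm('top',t,T))
w,_=wrist('w14.png')
a=cv2.resize(im[140:280,95:535],(800,255)); b=cv2.resize(w[100:440,:],(640,340))
o=np.zeros((600,800,3),np.uint8); o[:255]=a; o[258:598,:640]=b; cv2.imwrite('pics/fin.png',o[:,:,::-1])
E
```

```text
white_cup [(0.92, array([ 0.5279, -0.3708,  0.0255])), (0.55, array([ 0.5309, -0.3695,  0.0027]))]
green_cup [(0.47, array([ 0.5314, -0.3688,  0.0033]))]
black_roll [(0.71, array([0.6483, 0.0238, 0.0067]))]
blue_roll [(0.57, array([0.6404, 0.0222, 0.0251]))]
battery [(0.89, array([0.5315, 0.323 , 0.0007])), (0.5, array([6.074e-01, 1.946e-01, 2.000e-04])), (0.17, array([5.458e-01, 3.560e-01, 3.000e-04]))]
amber_bottle [(0.62, array([ 0.6061,  0.1955, -0.0013]))]
solder_reel [(0.63, array([ 0.6492,  0.0238, -0.0028])), (0.57, array([ 0.6059, -0.1952,  0.0012]))]
t 38.2 tcp [0.4341 0.3359 0.1473] open 0.0919
```

View pics/fin.png

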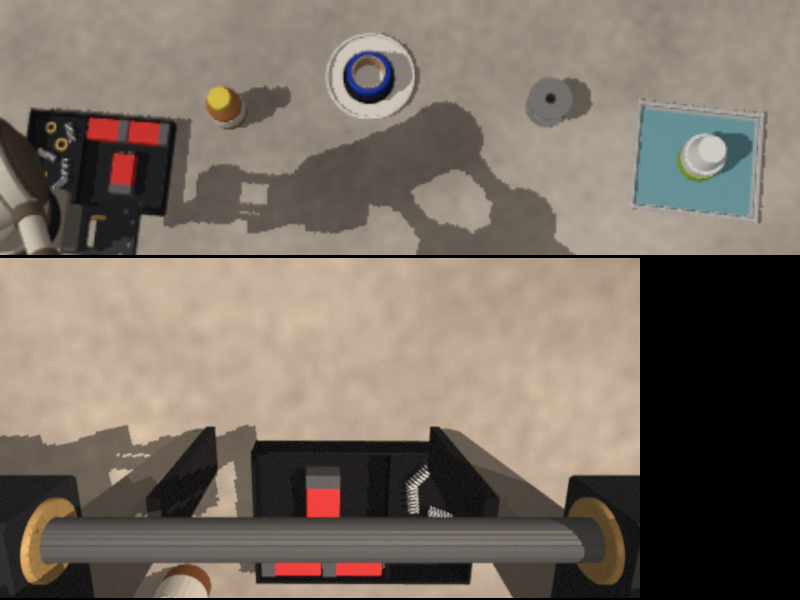

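The final view shows the cups stacked in the tray (705,155), the rolls stacked in the dish (369,76) and the battery flat in its bay (122,173). The bottle and reel are unmoved and the gripper is clear.

```bash
python3 -c "
from h import *
print(ctrl.sign_off())"
```

```text
the job is handed in; nothing more can be done
None
```

I put everything away in the order asked and handed the job in at about 38 s of the 128 s allowed. `sign_off` gives no verdict.

- **Cups:** the green cup stands mouth-down in the steel tray, with the white one stacked over it.
- **Tape rolls:** the black roll lies flat on the floor of the white dish, with the blue one on top. A close wrist view put them concentric to about 1 mm.
- **Battery:** it lies flat on the free floor of the battery bay, about 4 mm from the middle I aimed for.
- **Bottle and reel:** both were found within about 2 mm of where they started.

The gripper was open and clear of everything when I handed in. The largest wrist force I read was about 22 N, well under the limit.

Two readings from the last check disagreed. The top-camera network gave the two rolls' centres as 8 mm apart in x. I went by the wrist picture and the contact heights during placing, which agreed with each other. The same network also gave some false second readings, such as "solder_reel" at the dish and "battery" at the bottle, which the picture does not support.

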